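Park the spring pin and shift the vial stage

TASK

Two sample slides stand on the worktop, each locked by a spring pin with a red knob. On the one that carries the red-capped vial, pull the knob up, turn it counter-clockwise onto the yellow rest seats and let go so that the pin stays out, then slide the stage, with the vial standing in it, all the way away from the knob to its far stop. Do not shift the white-capped vial or its stage.

Things in the scene. Friction and masses are not known exactly. Their poses are not given: they have to be found in the camera images.
- red_station: Grey fixed base, 80 x 230 x 10 mm, of the slide with the red-capped vial. Origin: centre of its underside, on the worktop; y runs along it from knob to far stop, z up. In its frame, mm: knob axis x 0, y -85; handle x 0, y 45 (105 at the far stop); vial x 0, y -10; bridge under the knob at most z 55. A pipette stand (320 mm high, world x over 0.57 m, y -0.05 to 0.15) stands behind: keep clear.
- red_knob (a point): Grip centre of the red-vial slide's knob: a red upright flat bar 14 mm thick (its x), 36 long (its y), z 60 to 94 mm above the worktop (centre 77) with the pin in. Moves and turns with the knob. It cannot turn while in. Raise it 17 to 20 mm, turn it 75 degrees counter-clockwise from above (stop at 83), lower it to 11 mm and let go: its cross bar rests on two yellow seats behind a 3 mm step.
- red_pin (a joint): How far the red-vial slide's pin is pulled up, m: 0 in (locking the stage), 0.011 resting on its seats, 0.022 at the most. Spring: 3 N at 0, 5.5 N at 0.020; let go off the seats, it springs back. The stage is free above 0.008.
- red_handle (a point): Grip point, 62 mm above the worktop, of the red-vial stage's handle: a black upright post, 30 mm (its x) by 14 mm (its y), from z 24 to 80 mm. Moves with the stage; its y points to the far stop. The vial's axis is 55 mm to its -y side.
- red_stage (a joint): Travel of the red-vial slide's blue stage, m: 0 where the pin locks it, 0.060 at the far stop, away from the knob. About 2 N moves it; it stays where it is left.
- vial_red: Amber vial with a red cap, 21 mm across, 56 mm high, loose, standing 20 mm deep in a well of its stage's white block (40 mm square, top at z 36 mm); its top is at z 72 mm. Origin: centre of its underside, z up.
- vial_white: Small white-capped vial, 21 mm across, 48 mm high, standing in the stage of the other slide, which is of the same make; not to be moved. Origin: centre of its underside, z up.
Not all that is in view belongs to the job. What is meant by the vial_red is not blue, green or pink, and is the smaller of those in its own colour.

How it is judged:
By the outcome, as a careful person would: the job done as asked, in the order asked, and still so for the second after the job is handed in, with the robot touching nothing.
It also fails if it takes over 48 s, if anything falls off the work surface, if the arm or the gripper's body presses on something with over 40 N, if the wrist force passes 120 N, or if a joint passes its speed limit or range.

ROBOT

A 7-joint arm with a two-finger parallel gripper is mounted at the origin on a cart in front of the work surface, level with it; the furniture and walls round the work are solid. World frame = base frame: x ahead of the robot, y to its left, z up, the work surface at z = 0. Lengths are in m, angles in rad, forces in N, time in s.
With the tool pointing down it reaches from about 0.35 to 0.9 m from the base axis. Payload 8.1 kg.
Tool frame: the origin (TCP) lies midway between the tips of the shut fingers; the grasp point (between the pads) lies arm.tcp_to_grasp behind it (arm.tcp_to_grasp is the distance from the TCP to the grasp point, in m); z points along the fingers, y is the line along which they close (so a half turn about z gives the same grasp; the last joint's range is limited). The gripper opens to 92 mm and grips with 3 to 60 N. Pads are 19 mm wide; open, the fingers measure 130 mm over their backs; the gripper's body (75 mm by 190 mm) begins 47 mm behind the grasp point.
Start: joints at [-1.417, 0.434, 0.025, 1.573, -0.012, 1.134, -0.075], TCP at [0.159, 0.605, 0.227] pointing down, gripper open.
Joint ranges: [-2.62, 2.62], [-0.44, 2.09], [-1.27, 1.32], [0.08, 2.57], [-1.32, 4.46], [0.12, 2], [-2.74, 2.74]. Speed limits (rad/s): [2.22, 2.22, 3.01, 3.01, 3.14, 3.14, 3.14].

INTERFACE

Orientations are given as a rotation vector (axis times angle).
In Python, from cell import observe, get_image, arm gives the robot as it stands. The module is installed in compiled form; this text tells all that it offers.
- The arm moves only by the tool drive_tool, never from a script. Its argument "steps" is a list of rows, each a list of 5 numbers: the closure, from 0 (fully open) to 1 (shut), then the shift along the world's x, y, z in mm, then the turn about the world's z in rad. In form: [[hand, x, y, z, roll], ...]. A call has 1 to 20 rows; each row shifts and turns the commanded pose from where the row before left it; what a row does not reach is not made up. A row lasts 1/12 s, in which the tool goes at most 41.7 mm and 7.16 degrees, less where a joint would pass 70% of its speed; a pose out of reach is approached as far as the arm can. A call with a gripper value outside its range is refused whole. The fingers move at their own pace and stop on an object; "grip_force" is the grip in N (left out, the last holds). Time passes only in rows, so rows that do not move let the fingers close. It gives the time, the measured TCP pose, the force, the opening and the grip force at its end, in the units of the state.
- observe(): the state, without advancing time (a new reading comes with each control period).
- get_image(name): name is "scene" or "top"; returns a dict with "image" (480x640x3 uint8, red, green, blue), "vfov" (degrees; the focal length in pixels is half the picture's height over the tangent of half this angle, whatever the lens; pixels are square), "cx", "cy" (the principal point, pixels), "k1" (the pictures are not rectified: a ray, as slopes to the right and down, at radius r is drawn at 1 + k1 r^2 times it, then the intrinsics apply), "xyz" and "attitude" of the camera in the world. Camera axes: x right, y down, z forward; pixel columns grow to the right and rows downward; lengths in m; the calibration is good to about 2 mm. A picture is of the moment at which its call begins. There is no depth.
- arm.sign_off(): hands the job in; it is judged then, once.
The state is a dict: "clock": time; "joints": joint angles; "dq": joint speeds; "joint_efforts": joint torques, N m; "position": TCP position; "ee_rot": TCP orientation; "force": force on the tool from outside, world axes, zero at the start; "ft_torque": the same for the moment, N m; "width": opening from 0.0 (shut) to 1.0 (fully open); "gripper_force": force on a finger pad.
Only numpy, scipy, OpenCV 4.12 (cv2) and the standard library are available. Lean on these libraries where they do the work, as an engineer would, in place of code of your own. Each camera call takes 0.05 s, during which the arm holds its last target. There are 200 camera calls.

## Working session

There is one attempt and no reset: what is moved stays moved. The work goes in short steps, Python scripts to look and compute and a tool call to move; the robot and the scene stay as the last step left them, time stands still between calls to the robot, and variables do not carry over. Pictures are saved under pics/ and viewed, at most 10 in all, crops included, and the job is handed in when it is done.

Besides the shell and the picture viewer there is one more tool, called after "Emit:" by a JSON object that holds its "method" and its "body". drive_tool: Moves the arm, as the interface text tells. Its arguments: {"type":"object","properties":{"steps":{"type":"array"},"grip_force":{"type":"number"}},"required":["steps"]}

```bash
mkdir -p pics; cat > h.py <<'E'
import numpy as np, cv2
from cell import observe, get_image, arm
from scipy.spatial.transform import Rotation as R
def K(d):
    h,w=d["image"].shape[:2]; f=h/2/np.tan(np.radians(d["vfov"])/2)
    return np.array([[f,0,d["cx"]],[0,f,d["cy"]],[0,0,1.]])
def rot(d):
    a=np.array(d["attitude"],float)
    return R.from_rotvec(a).as_matrix() if a.shape==(3,) else (a if a.shape==(3,3) else None)
def ray(d,u,v):
    k=K(d); p=np.array([(u-k[0,2])/k[0,0],(v-k[1,2])/k[1,1]]); q=p.copy()
    for _ in range(30): q=p/(1+d["k1"]*(q@q))
    return rot(d)@np.array([q[0],q[1],1.])
def onz(d,u,v,z):
    r=ray(d,u,v); c=np.array(d["xyz"]); return c+r*(z-c[2])/r[2]
def proj(d,P):
    q=rot(d).T@(np.array(P)-np.array(d["xyz"])); s=q[:2]/q[2]; s=s*(1+d["k1"]*(s@s)); k=K(d)
    return s*k[0,0]+k[:2,2]
def save(d,n): cv2.imwrite("pics/"+n,d["image"][:,:,::-1])
E
python3 - <<'E'
from h import *
for n in("scene","top"):
    d=get_image(n); save(d,n+"0.png"); print(n,{k:d[k] for k in d if k!="image"})
print(observe(), arm.tcp_to_grasp)
E
```

```text
scene {'vfov': 45.322049240197586, 'cx': 321.7241958623895, 'cy': 231.6709116995534, 'k1': -0.03000537671059491, 'xyz': array([-0.07795354, -0.61634496,  0.46439738]), 'attitude': array([-1.89251682,  0.66942553, -0.41967837])}
top {'vfov': 51.71435302930245, 'cx': 319.6212611317763, 'cy': 234.4112190335059, 'k1': -0.038694867002867235, 'xyz': array([0.3593427 , 0.05412903, 0.928451  ]), 'attitude': array([-2.16138086,  2.16760062, -0.18414752])}
{'clock': 0.1, 'joints': array([-1.41658934,  0.43515152,  0.02497874,  1.57399628, -0.01159461,
        1.13398361, -0.07510319]), 'dq': array([-2.13501949e-04, -7.80126211e-04,  3.08683492e-04, -3.19255172e-03,
       -1.25489110e-03,  3.64960878e-05, -1.71002682e-03]), 'joint_efforts': array([ 3.36164238e-03, -6.69133472e+01,  9.88089927e-01, -3.15143788e+01,
       -6.05151057e-02,  3.73806094e-02,  4.30971738e-05]), 'position': array([0.15868727, 0.60405541, 0.22602841]), 'ee_rot': array([-4.02394763e-01, -3.11566979e+00,  2.18830580e-03]), 'force': array([1.51474007, 0.68978346, 0.95619434]), 'ft_torque': array([-0.0390794 ,  0.02173404, -0.02867851]), 'gripper_force': 0.0, 'width': 1.0017116517062428} 0.0188
```

View pics/scene0.png

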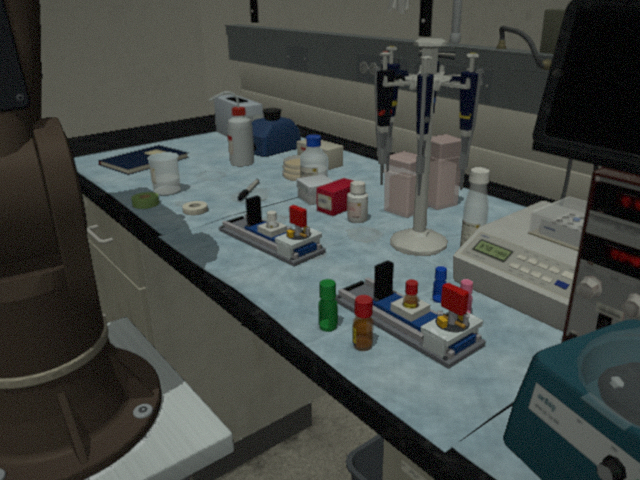

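View pics/top0.png

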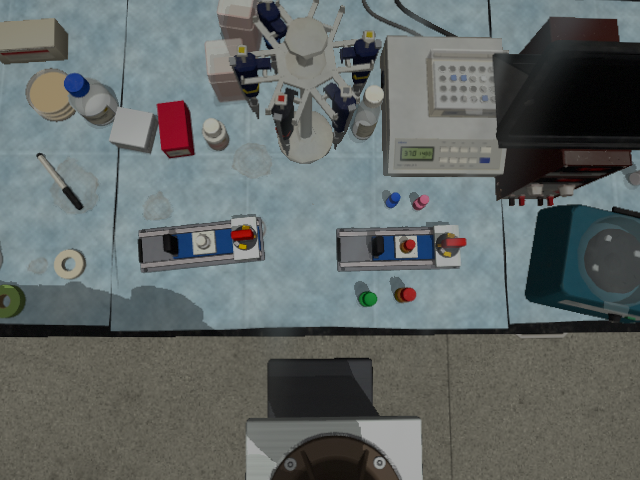

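Top view: the red-capped candidates are the vial in the slide's block at (408,245) and the loose amber bottle at (405,295). The smaller one in the stage fits, so its station spans (338..462, 225..270), with its knob near (452,242) and its handle near (378,246). I'll check this in a crop and measure.

```bash
cat > m.py <<'E'
from h import *
d=get_image("top"); s=get_image("scene")
def blobs(d,box,f,amin=15):
    h=cv2.cvtColor(d["image"],cv2.COLOR_RGB2HSV).astype(int); m=f(h[...,0],h[...,1],h[...,2]).astype(np.uint8)
    z=np.zeros_like(m); x0,y0,x1,y1=box; z[y0:y1,x0:x1]=m[y0:y1,x0:x1]
    n,l,st,c=cv2.connectedComponentsWithStats(z)
    return [(st[i].tolist(),c[i].round(1).tolist(),cv2.minAreaRect(np.argwhere(l==i)[:,::-1].astype(np.float32))) for i in range(1,n) if st[i,4]>=amin]
red=lambda h,S,v:((h<6)|(h>174))&(S>150)&(v>80)
blk=lambda h,S,v:(v<45)
blue=lambda h,S,v:(h>100)&(h<125)&(S>150)
E
python3 - <<'E'
from m import *
for n,f,b in(("red",red,(330,215,480,310)),("black",blk,(360,225,395,275)),("blue",blue,(335,220,480,272))):
    for q in blobs(d,b,f): print("top",n,q)
for n,f,b in(("red",red,(340,260,490,350)),("black",blk,(365,255,400,300))):
    for q in blobs(s,b,f): print("scene",n,q)
print("station guess", onz(d,338,249,0.01),onz(d,462,247,.01))
a=cv2.resize(d["image"][215:315,325:485],(640,400),interpolation=3); b=cv2.resize(s["image"][250:370,310:500],None,fx=2,fy=2)
o=np.zeros((400,640+0,3),np.uint8); cv2.imwrite("pics/crop1.png",a[:,:,::-1]); 
E
```

```text
top red ([447, 238, 19, 8, 128], [456.7, 241.7], ((456.0, 241.5), (7.0, 18.0), 90.0))
top red ([406, 240, 9, 10, 71], [410.0, 244.1], ((410.00006103515625, 244.0000457763672), (8.485280990600586, 8.485280990600586), 45.0))
top red ([403, 288, 13, 13, 132], [408.8, 294.0], ((409.0, 294.0), (12.0, 12.0), 90.0))
top black ([372, 236, 12, 22, 222], [377.3, 245.9], ((377.5, 246.5), (21.0, 11.0), 90.0))
top blue ([373, 235, 61, 25, 700], [408.4, 248.2], ((402.91082763671875, 247.3436279296875), (23.651500701904297, 60.372283935546875), 88.60282135009766))
scene red ([406, 280, 11, 15, 136], [411.2, 287.1], ((411.0, 287.0), (14.0, 10.0), 90.0))
scene red ([442, 284, 27, 32, 490], [454.2, 297.0], ((453.0109558105469, 298.5948791503906), (27.42487907409668, 25.374422073364258), 19.983108520507812))
scene red ([356, 295, 16, 23, 304], [362.9, 306.0], ((363.5, 306.0), (22.0, 15.0), 90.0))
scene black ([374, 261, 19, 39, 619], [383.0, 280.3], ((383.0, 280.0), (38.0, 18.0), 90.0))
station guess [ 0.45936312 -0.00973294  0.01      ] [ 0.46269752 -0.24466512  0.01      ]
```

View pics/crop1.png

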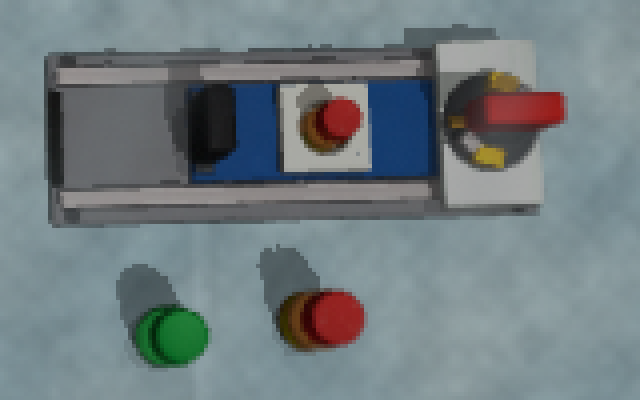

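```bash
python3 - <<'E'
from m import *
c=lambda x,y,z:onz(d,325+x/4-.4,215+y/4-.4,z).round(4)
print("base corners z10",c(47,55,.01),c(50,225,.01),c(540,215,.01))
print("rails",c(57,76,.02),c(430,68,.02),c(60,200,.02),c(430,190,.02))
print("knob top",onz(d,456.5,241.3,.094),"ends",c(487,108,.094),c(567,108,.094))
print("cap",onz(d,410,244,.072))
print("handle top",c(222,115,.08), "bottle",c(333,319,.08),"green",c(182,335,.08))
def tri(p,q):
    A=[];b=[]
    M=np.zeros((3,3));v=np.zeros(3)
    for D,u in((d,p),(s,q)):
        r=ray(D,*u);r/=np.linalg.norm(r);P=np.eye(3)-np.outer(r,r);M+=P;v+=P@D["xyz"]
    return np.linalg.solve(M,v).round(4)
print("tri cap",tri((410,244),(411.5,283)),"bottle",tri((409,294),(363,298)))
E
```

```text
base corners z10 [ 0.4984 -0.007   0.01  ] [ 0.4186 -0.0076  0.01  ] [ 0.4224 -0.2383  0.01  ]
rails [ 0.487  -0.0109  0.02  ] [ 0.4907 -0.1859  0.02  ] [ 0.4294 -0.0117  0.02  ] [ 0.4335 -0.1838  0.02  ]
knob top [ 0.46312211 -0.20817089  0.094     ] ends [ 0.4626 -0.1905  0.094 ] [ 0.4626 -0.2254  0.094 ]
cap [ 0.46119735 -0.13210712  0.072     ]
handle top [ 0.4615 -0.0781  0.08  ] bottle [ 0.3733 -0.1241  0.08  ] green [ 0.3669 -0.0589  0.08  ]
tri cap [ 0.4614 -0.1324  0.0712] bottle [ 0.374  -0.1268  0.0769]
```

The crop confirms it: the red-capped vial in the stage is the smaller one. Cross-checks agree: base 231 mm long, cap z 71 mm, and knob–cap–handle spacing 76 and 54 mm. The station yaw is about 1.1°, the knob is at (0.4625, -0.208) and the handle is at (0.460, -0.077). I'll travel to above the knob.

Emit:
{"method": "drive_tool", "body": {"steps": [[0,20,-33,0,-0.09],[0,20,-33,0,-0.09],[0,20,-33,0,-0.09],[0,20,-33,0,-0.09],[0,20,-33,0,-0.09],[0,20,-33,0,-0.09],[0,20,-33,0,-0.09],[0,20,-33,0,-0.09],[0,20,-33,0,-0.09],[0,20,-33,0,-0.09],[0,20,-33,0,-0.09],[0,20,-33,0,-0.09],[0,0,0,0,0],[0,0,0,0,0]], "grip_force": 30}}

```text
clock: 1.47
position: [0.3998, 0.2066, 0.227]
ee_rot: [1.953, 2.461, 0.001]
force: [0.2, -0.4, -0.8]
width: 1.003
gripper_force: 0.0
```

Emit:
{"method": "drive_tool", "body": {"steps": [[0,5.2,-34.5,0,-0.0175],[0,5.2,-34.5,0,-0.0175],[0,5.2,-34.5,0,-0.0175],[0,5.2,-34.5,0,-0.0175],[0,5.2,-34.5,0,-0.0175],[0,5.2,-34.5,0,-0.0175],[0,5.2,-34.5,0,-0.0175],[0,5.2,-34.5,0,-0.0175],[0,5.2,-34.5,0,-0.0175],[0,5.2,-34.5,0,-0.0175],[0,5.2,-34.5,0,-0.0175],[0,5.2,-34.5,0,-0.0175],[0,0,0,-35,0],[0,0,0,-35,0],[0,0,0,-20,0],[0,0,0,0,0],[0,0,0,0,0]]}}

```text
clock: 2.88
position: [0.4611, -0.2044, 0.1363]
ee_rot: [-2.191, -2.248, 0.002]
force: [0.1, -0.6, 0.0]
width: 1.0
gripper_force: 0.0
```

```bash
python3 - <<'E'
from m import *
o=observe(); print(o["position"],o["ee_rot"],o["joints"].round(2),o["force"])
a=cv2.resize(d["image"][150:310,330:550],None,fx=1.8,fy=1.8); b=cv2.resize(s["image"][150:370,340:540],None,fx=1.8,fy=1.8)
H=max(a.shape[0],b.shape[0]); p=lambda i:cv2.copyMakeBorder(i,0,H-i.shape[0],0,0,0)
cv2.imwrite("pics/c2.png",np.hstack([p(a),p(b)])[:,:,::-1])
E
```

```text
[ 0.46236834 -0.20523898  0.13803029] [2.19201322e+00 2.24835714e+00 1.57499777e-03] [-0.21  0.39  0.69  2.01 -0.33  0.85  0.69] [-0.18186812 -1.05512151  0.20426274]
```

View pics/c2.png

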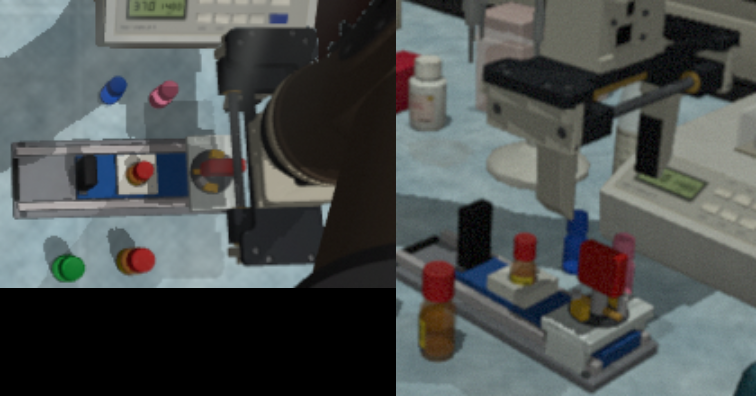

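Left half: the gripper is over the station's knob end and clear of the instrument and the pink vial. Right half: the fingers straddle the knob at about (603,265), with nothing in the way down. Descending, then closing.

Emit:
{"method": "drive_tool", "body": {"steps": [[0,0,-3,-20,0],[0,0,0,-20,0],[0,0,0,-20,0],[0,0,0,-15,0],[0,0,0,0,0],[0,0,0,0,0],[1,0,0,0,0],[1,0,0,0,0],[1,0,0,0,0],[1,0,0,0,0],[1,0,0,0,0],[1,0,0,0,0],[1,0,0,0,0],[1,0,0,0,0],[1,0,0,0,0],[1,0,0,0,0]], "grip_force": 30}}

```text
clock: 4.32
position: [0.4611, -0.2085, 0.0617]
ee_rot: [-2.195, -2.248, 0.0]
force: [0.1, 0.4, -0.3]
width: 0.321
gripper_force: 0.0
```

Emit:
{"method": "drive_tool", "body": {"steps": [[1,0,0,0,0],[1,0,0,0,0],[1,0,0,0,0],[1,0,0,0,0],[1,0,0,0,0],[1,0,0,0,0]]}}

```text
clock: 4.82
position: [0.4628, -0.2085, 0.062]
ee_rot: [2.192, 2.247, 0.002]
force: [6.2, 0.7, -3.3]
width: 0.149
gripper_force: 30.0
```

Emit:
{"method": "drive_tool", "body": {"steps": [[1,1,0,3,0],[1,0,0,4,0],[1,0,0,4,0],[1,0,0,4,0],[1,0,0,3.5,0],[1,0,0,0,0],[1,0,0,0,0],[1,0,0,0,0]], "grip_force": 40}}

```text
clock: 5.48
position: [0.4629, -0.2085, 0.0805]
ee_rot: [2.193, 2.247, 0.001]
force: [5.3, 0.7, -4.3]
width: 0.154
gripper_force: 40.0
```

Emit:
{"method": "drive_tool", "body": {"steps": [[1,1,0,0,0.0935],[1,1,0,0,0.0935],[1,0,0,0,0.0935],[1,0,0,0,0.0935],[1,0,0,0,0.0935],[1,0,0,0,0.0935],[1,0,0,0,0.0935],[1,0,0,0,0.0935],[1,0,0,0,0.0935],[1,0,0,0,0.0935],[1,0,0,0,0.0935],[1,0,0,0,0.0935],[1,0,0,0,0.0935],[1,0,0,0,0.0935],[1,0,0,0,0],[1,0,0,0,0],[1,0,0,0,0]]}}

```text
clock: 6.9
position: [0.4638, -0.2082, 0.08]
ee_rot: [-0.377, -3.118, -0.001]
force: [3.5, 2.4, -4.9]
width: 0.15
gripper_force: 40.0
```

```bash
python3 - <<'E'
from m import *
o=observe(); print(o["position"],o["ee_rot"],o["force"],o["ft_torque"],o["joints"].round(2))
a=R.from_rotvec(o["ee_rot"]).as_matrix()[:,1]; print(np.degrees(np.arctan2(a[1],a[0])))
cv2.imwrite("pics/c3.png",cv2.resize(s["image"][220:370,380:540],None,fx=3.5,fy=3.5)[:,:,::-1])
E
```

```text
[ 0.46385324 -0.20820159  0.08005573] [-3.75592294e-01 -3.11830574e+00 -3.88289783e-04] [ 2.09328606  2.41322654 -5.24263704] [ 0.46671327 -0.82800074 -0.05353136] [ 0.12  0.43  0.25  2.03 -0.17  0.69  1.82]
76.26389471896213
```

View pics/c3.png

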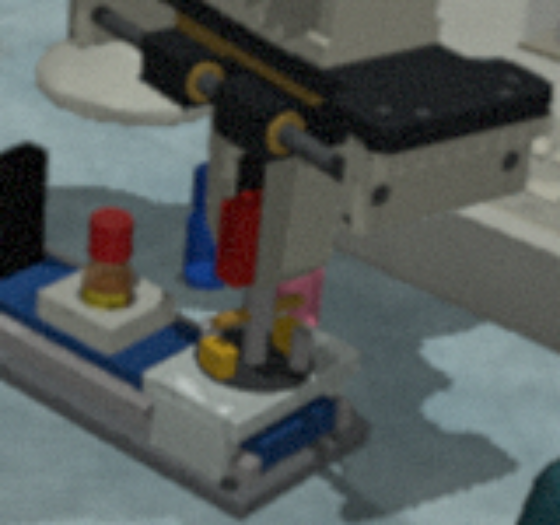

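The picture shows the knob raised and turned, with the pin out and the yellow seats (215,355) and (285,330) below the cross bar. Lowering onto the seats.

Emit:
{"method": "drive_tool", "body": {"steps": [[1,0,0,-2,0],[1,0,0,-2,0],[1,0,0,-2,0],[1,0,0,-1.5,0],[1,0,0,-0.5,0],[1,0,0,0,0],[1,0,0,0,0]]}}

```text
clock: 7.58
position: [0.4639, -0.2083, 0.0725]
ee_rot: [-0.373, -3.119, -0.001]
force: [0.0, 4.3, 4.8]
width: 0.147
gripper_force: 40.0
```

Emit:
{"method": "drive_tool", "body": {"steps": [[0.65,0,0,0,0],[0.65,0,0,0,0],[0.65,0,0,0,0],[0.65,0,0,0,0],[0.65,0,0,0,0],[0.65,0,0,0,0],[0.65,0,0,0,0],[0.65,0,0,0,0],[0.65,0,0,15,0],[0.65,0,0,20,0],[0.65,0,0,25,0],[0.65,0,0,25,0],[0.65,0,0,0,0]]}}

```text
clock: 8.67
position: [0.4664, -0.2096, 0.1614]
ee_rot: [0.373, 3.113, -0.002]
force: [-0.2, 0.1, 0.1]
width: 0.35
gripper_force: 0.0
```

```bash
python3 - <<'E'
from m import *
o=observe(); print(o["position"],o["ee_rot"],o["force"],o["width"])
cv2.imwrite("pics/c4.png",cv2.resize(s["image"][220:370,360:540],None,fx=3.5,fy=3.5)[:,:,::-1])
E
```

```text
[ 0.46481966 -0.20862734  0.1580616 ] [ 3.72317620e-01  3.11713326e+00 -2.26257919e-04] [-0.14273352  0.03199133 -0.35180286] 0.3486611286858076
```

View pics/c4.png

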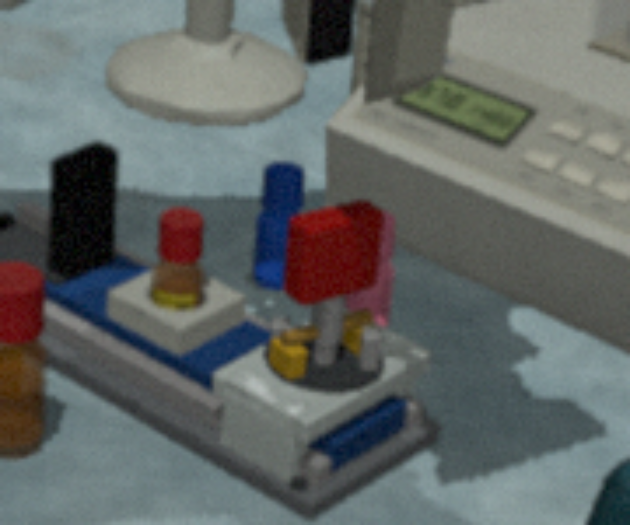

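The knob rests on the yellow seats, turned and raised, and the vial is undisturbed. Next is the handle. I'll grip it across y with a modest opening so the rear finger clears the vial.

Emit:
{"method": "drive_tool", "body": {"steps": [[0.65,-1,33,0,0.065],[0.65,-1,33,0,0.065],[0.65,-1,33,0,0.065],[0.65,-0.5,33,0,0.065],[0.65,0,0,-30,0],[0.65,0,0,0,0],[0.65,0,0,0,0]]}}

```text
clock: 9.35
position: [0.4589, -0.0766, 0.1258]
ee_rot: [0.035, -3.137, 0.0]
force: [-0.4, 0.2, -0.2]
width: 0.348
gripper_force: 0.0
```

```bash
python3 - <<'E'
from m import *
o=observe(); print(o["position"],o["ee_rot"],o["force"],o["width"],o["joints"].round(2))
a=R.from_rotvec(o["ee_rot"]).as_matrix()[:,1]; print(np.degrees(np.arctan2(a[1],a[0])))
cv2.imwrite("pics/c5.png",cv2.resize(s["image"][200:350,340:520],None,fx=3.5,fy=3.5)[:,:,::-1])
E
```

```text
[ 0.46045805 -0.07761921  0.12739203] [ 3.14374824e-02 -3.14051561e+00  7.30426663e-04] [-0.1859444   0.23163795 -0.46703737] 0.34879769535824345 [-0.09  0.3   0.18  2.08 -0.07  0.77  1.72]
91.14706887224436
```

View pics/c5.png

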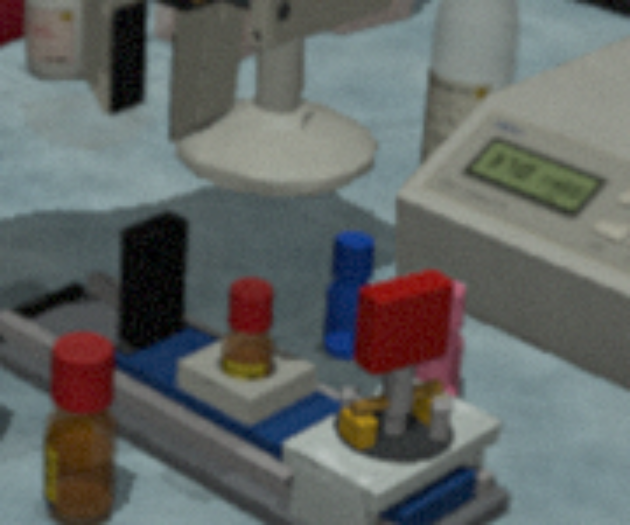

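The fingers at about (120,100) and (195,130) hang over the handle at (155,280), and the pose is on target. Lowering to TCP z 0.046 and closing.

Emit:
{"method": "drive_tool", "body": {"steps": [[0.65,0,0,-20,0],[0.65,0,0,-20,0],[0.65,0,0,-20,0],[0.65,0,0,-20,0],[0.65,0,0,0,0],[0.65,0,0,0,0],[1,0,0,0,0],[1,0,0,0,0],[1,0,0,0,0],[1,0,0,0,0],[1,0,0,0,0],[1,0,0,0,0],[1,0,0,0,0],[1,0,0,0,0]], "grip_force": 15}}

```text
clock: 10.62
position: [0.4615, -0.0767, 0.0483]
ee_rot: [-0.035, 3.139, -0.0]
force: [-1.1, -1.6, 7.7]
width: 0.148
gripper_force: 15.0
```

Emit:
{"method": "drive_tool", "body": {"steps": [[1,0,0,1.5,0],[1,0,0,0,0]]}}

```text
clock: 10.78
position: [0.4612, -0.0766, 0.0489]
ee_rot: [-0.035, 3.14, -0.0]
force: [3.7, -0.2, -5.7]
width: 0.152
gripper_force: 15.0
```

```bash
python3 - <<'E'
from m import *
o=observe(); print(o["position"],o["force"],o["ft_torque"],o["width"])
cv2.imwrite("pics/c6.png",cv2.resize(s["image"][200:350,340:520],None,fx=3.5,fy=3.5)[:,:,::-1])
E
```

```text
[ 0.46116626 -0.07660502  0.04887735] [ 3.95557591 -0.5233375  -6.13789525] [-0.23549399 -0.70165012 -0.05493331] 0.14992569914489035
```

View pics/c6.png

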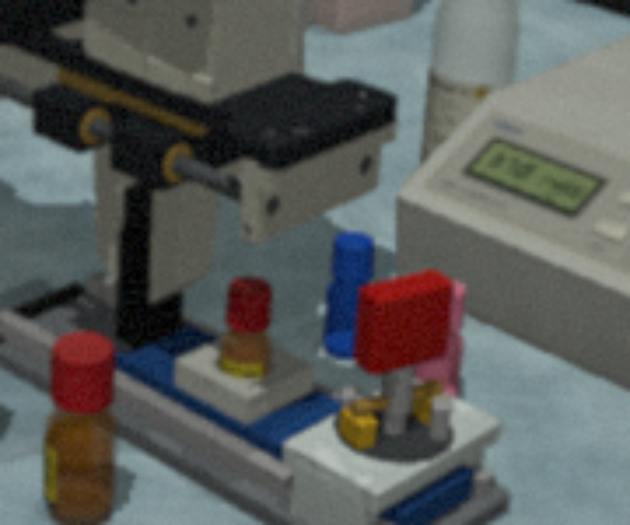

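The handle is gripped, and the vial and knob are undisturbed. The vertical force is only grip stiffness, so I'll slide now.

Emit:
{"method": "drive_tool", "body": {"steps": [[1,0,1,-0.7,0],[1,0,2,0,0],[1,-0.1,4,0,0],[1,-0.1,4,0,0],[1,-0.1,4,0,0],[1,-0.1,4,0,0],[1,-0.1,4,0,0],[1,-0.1,4,0,0],[1,-0.1,4,0,0],[1,-0.1,4,0,0],[1,-0.1,4,0,0],[1,-0.1,4,0,0],[1,-0.1,4,0,0],[1,-0.1,4,0,0],[1,0,4,0,0],[1,0,3,0,0],[1,0,2,0,0],[1,0,1,0,0],[1,0,0,0,0]]}}

```text
clock: 12.47
position: [0.4599, -0.0176, 0.0487]
ee_rot: [-0.032, 3.14, -0.003]
force: [0.7, -9.5, 4.9]
width: 0.148
gripper_force: 15.0
```

Emit:
{"method": "drive_tool", "body": {"steps": [[1,0,1,0,0],[1,0,1,0,0],[1,0,0,0,0],[1,0,0,0,0]]}}

```text
clock: 12.8
position: [0.46, -0.0175, 0.0487]
ee_rot: [-0.029, 3.14, -0.006]
force: [1.1, -16.8, 6.2]
width: 0.151
gripper_force: 15.0
```

The stage is at its stop: the force rises with no motion. I'll relieve, release and rise.

Emit:
{"method": "drive_tool", "body": {"steps": [[1,0,-2,0,0],[1,0,-1,0,0],[0.65,0,0,0,0],[0.65,0,0,0,0],[0.65,0,0,0,0],[0.65,0,0,0,0],[0.65,0,0,0,0],[0.65,0,0,0,0],[0.65,0,0,0,0],[0.65,0,0,0,0],[0.65,0,0,10,0],[0.65,0,0,25,0],[0.65,0,0,35,0],[0.65,0,0,35,0],[0.65,0,0,35,0],[0.65,0,0,0,0],[0.65,0,0,0,0]]}}

```text
clock: 14.22
position: [0.4608, -0.0163, 0.1899]
ee_rot: [-0.035, 3.137, 0.001]
force: [-0.6, 0.5, -0.4]
width: 0.351
gripper_force: 0.0
```

```bash
python3 - <<'E'
from m import *
o=observe(); print(o["position"],o["force"],o["width"])
for b in blobs(s,(300,240,490,350),red): print(b[:2])
cv2.imwrite("pics/c7.png",cv2.resize(s["image"][170:370,210:490],None,fx=2.8,fy=2.8)[:,:,::-1])
E
```

```text
[ 0.45893527 -0.01642492  0.18752982] [-0.4083116   0.32345922 -1.00718495] 0.35572524880977097
([376, 266, 11, 14, 128], [380.9, 272.3])
([443, 277, 26, 29, 571], [456.1, 290.8])
([355, 295, 17, 23, 323], [362.8, 306.0])
```

View pics/c7.png

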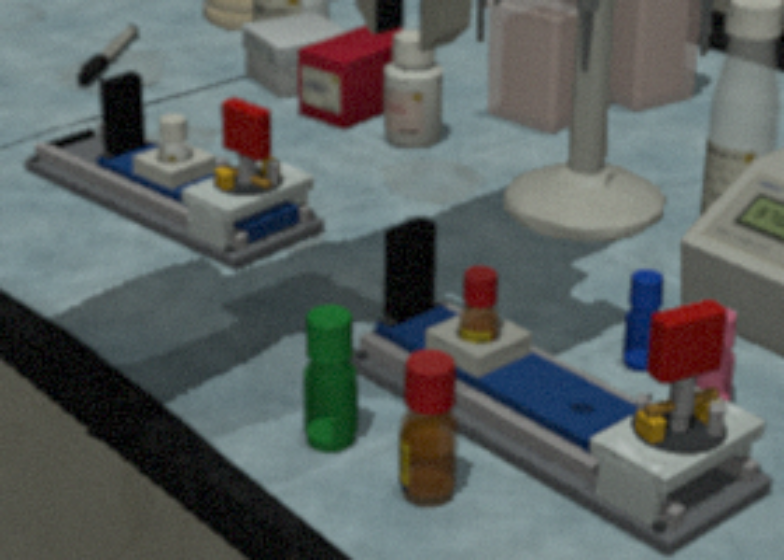

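The picture shows the red slide at its far stop with the vial upright at (480,305) and the knob resting on its seats at (685,345). The other slide is untouched, and the gripper is free.

```bash
python3 - <<'E'
from m import *
for w in(.072,): print(onz(s,381.4,268,w))
print(arm.sign_off())
E
```

```text
[ 0.46002056 -0.07291387  0.072     ]
the job is handed in; nothing more can be done
None
```

The job is handed in: the red-vial slide's pin rests out on its yellow seats, the stage is at its far stop with the vial upright in it, and the white-capped vial and its stage were not touched.

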